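Set and lock the castle nut of a tote-trolley wheel

TASK

Finish fitting the trolley wheel that is clamped on the wooden jig: turn its castle nut clockwise (tighter) to the next slot that lines up with the cross hole in the axle, neither running it on past that slot nor backing it off to the one before. Then push the red-gripped locking pin through the slot and the hole, from either side, until its grip is up against the nut, and let go of it. Leave the tape roll, the grease tin and the spanner where they lie.

Things in the scene. Friction and masses are not known exactly. Their poses are not given: they have to be found in the camera images.
- wheel_jig: Wooden jig board, 300 x 150 x 18 mm, fixed to the bench, with a bone-white flat wheel arm and two red-handled toggle clamps (70 mm high, about 120 mm from the axle). Origin: centre of the board's underside, on the axle's axis; x along the board, z up. The upright steel axle (30 mm diameter, top 121 mm above the bench) and its cross hole do not move against it.
- axle_hole (a point): Centre of the cross hole through the axle, 113 mm above the bench, 8 mm below the axle's end. The hole is 7 mm wide and high, 30 mm long, open at both ends, slightly chamfered, and RUNS LEVEL ALONG THIS FRAME'S Y AXIS. A white paint line on the axle's flat end shows the same direction from above.
- castle_nut (a joint): Angle of the nut on the axle, rad: 0 when its next slot lines up with the cross hole, growing clockwise seen from above (tightening). Starts between -0.8 and -0.2. Slots come every 60 degrees: -1.047 is the slot before, +1.047 the slot after. It turns stiffly (0.3 N m), stays where it is left, and does not rise or sink.
- nut_hex (a point): Centre of the hexagon of the dark steel castle nut, 96 mm above the bench, turning with the nut. Hexagon: 46 mm over flats, 53 over corners, 24 high, from the washer (58 mm diameter, top 84 mm above the bench) to 108 mm. The flats' normals lie at 30, 90, 150... degrees from this frame's x: one pair along its y.
- nut_crown (a point): Centre of the nut's crown, the round part of 42 mm diameter and 9 mm height on top of the hexagon, 112.5 mm above the bench, turning with the nut. Six slots 7.5 mm wide, open at the top and cut down to the hexagon, one over the middle of each flat, so one pair runs along this frame's y.
- wheel (a joint): Turn of the trolley wheel about the axle, rad; it turns freely and its angle does not matter. Yellow wheel with black tyre, 200 mm diameter, lying flat round the axle under the nut; tyre top 78 mm and hub top 80 mm above the bench.
- pin_grip (a point): Centre of the red square grip (30 long, 18 x 18 mm) of the loose locking pin, 9 mm above the bench as it lies. x points along the pin from grip to tip: a 4.5 mm round steel shank starts 15 mm from this point and ends 67 mm from it, the last 4 mm tapering to 1.8 mm. 34 g, mostly the grip, so it lies level, shank clear of the bench.
- pin_mid (a point): Point on the pin's axis 38 mm from the grip's centre towards the tip. It lies at the centre of the cross hole when the pin is fully home, the grip's front face against a flat of the nut. Friction holds the pin there; it sags slightly when let go.
- tape_roll: Roll of black tape lying flat, 72 mm diameter, 19 mm high, origin at the centre of its underside. Bystander.
- grease_tin: Blue round tin, 72 mm diameter, 55 mm high, origin at the centre of its underside. Bystander.
- spanner: Steel spanner lying flat, 180 mm long, origin under its middle, x along its length. Bystander.
Not all that is in view belongs to the job. Leave any green, orange or turquoise look-alike of the part that bears pin_grip alone.

How it is judged:
By the outcome, as a careful person would: the job done as asked, in the order asked, and still so for the second after the job is handed in, with the robot touching nothing.
It also fails if it takes over 54 s, if anything falls off the work surface, if the arm or the gripper's body presses on something with over 40 N, if the wrist force passes 120 N, or if a joint passes its speed limit or range.

ROBOT

A 6-joint arm with a two-finger parallel gripper is mounted at the origin on the work surface. World frame = base frame: x ahead of the robot, y to its left, z up, the work surface at z = 0. Lengths are in mm, angles in rad, forces in N, time in s.
With the tool pointing down it reaches from about 400 to 925 mm from the base axis. Payload 12.5 kg.
Tool frame: the origin (TCP) lies midway between the tips of the shut fingers; the grasp point (between the pads) lies 19 mm behind it; z points along the fingers, y is the direction in which the jaws open and shut (so a half turn about z gives the same grasp; the last joint's range is limited). The gripper opens to 95 mm and grips with 3 to 60 N. Pads are 20 mm wide; open, the fingers measure 119 mm over their backs; the gripper's body (75 mm by 180 mm) begins 59 mm behind the grasp point.
Start: joints at [-1.454, 0.491, 1.559, -0, 1.092, -0.106], TCP at [138.123, -609.565, 214.661] pointing down, gripper open.
Joint ranges: [-3.1, 3.1], [-0.84, 2.19], [0.05, 2.79], [-1.13, 4.28], [0.06, 2.93], [-2.69, 2.69]. Speed limits (rad/s): [2.22, 2.22, 2.79, 3.14, 3.14, 3.14].

INTERFACE

Orientations are given as [roll, pitch, yaw] about the fixed x, y, z axes, in that order (R = Rz(yaw) Ry(pitch) Rx(roll)).
In Python, from cell import env, eyes, job_done, boxes_of, regions_of gives the robot as it stands.
- The arm moves only by the tool send_rows, never from a script. Its argument "plan" is text: rows parted by semicolons, each of 5 numbers parted by spaces: the shift along the tool's x, y, z in mm, then the turn about the tool's z in rad, then the finger opening in mm, from 0 to 95.1. In form: x y z roll gripper; .... A call has 1 to 8 rows; each row shifts and turns the pose as measured when the row begins, along the tool's axes as they then stand; what a row does not reach is not made up. A row lasts 1/10 s, in which the tool goes at most 50 mm and 8.59 degrees, less where a joint would pass 70% of its speed; a pose out of reach is approached as far as the arm can. A call with a gripper value outside its range is refused whole. The fingers move at their own pace and stop on an object; the grip force is fixed at half the most. Time passes only in rows, so rows that do not move let the fingers close. It gives the time, the measured TCP pose, the force and the opening at its end, in the units of the state.
- env.state(): the state, without advancing time (a new reading comes with each control period).
- eyes.read_camera(name): name is "side" or "top"; returns a dict with "image" (400x640x3 uint8, red, green, blue), "vertical_fov" (degrees; the focal length in pixels is half the picture's height over the tangent of half this angle, whatever the lens; pixels are square), "cx", "cy" (the principal point, pixels), "extrinsics" (4x4, takes a point from camera to world coordinates). Camera axes: x right, y up, looking along -z (the intrinsics and any distortion apply to the point x, -y, -z); pixel columns grow to the right and rows downward; lengths in mm; the calibration is good to about 2 mm. A picture is of the moment at which its call begins. There is no depth.
- job_done(): hands the job in, once; it reports no verdict.
Trained networks look in a picture, given as the dict that the camera call returned (one of the last four; its "shot" number tells which), for a name from the list of things; names that differ only in an ending like _2 or _b are one class to them, and where a whole thing is asked for, a point or a joint stands for the part that bears it (a point fixed in the world has none). Each returns a list of dicts, best first, with "confidence" (0 to 1); they miss things now and then, are a little off and sometimes report something else, mostly with a low value. They report only what shows in the picture. A call takes as long as a camera call. They do not tell look-alikes from the thing itself.
- boxes_of(target, picture): "bbox" ([left, top, width, height] in pixels, round what is visible of it).
- regions_of(target, picture): "pixels" (400x640 bool, what is visible of it) and "bbox" ([left, top, width, height] in pixels, round what is visible of it).
The state is a dict: "t": time; "joints": joint angles; "qvel": joint speeds; "tau": joint torques, N m; "eef_pos": TCP position; "tcp_rot": TCP orientation; "ft_force": force on the tool from outside, world axes, zero at the start; "moment": the same for the moment, N m; "opening": opening from 0.0 (shut) to 1.0 (fully open).
Only numpy, scipy, OpenCV 4.12 (cv2) and the standard library are available. Lean on these libraries where they do the work, as an engineer would, in place of code of your own. Each camera call takes 0.05 s, during which the arm holds its last target.

## Working session

There is one attempt and no reset: what is moved stays moved. The work goes in short steps, Python scripts to look and compute and a tool call to move; the robot and the scene stay as the last step left them, time stands still between calls to the robot, and variables do not carry over. Pictures are saved under pics/ and viewed, and the job is handed in when it is done.

Besides the shell and the picture viewer there is one more tool, called after ">>>" by a JSON object that holds its "op" and its "data", one argument or row to a line. send_rows: Moves the arm, as the interface text tells. Its arguments: {"type":"object","properties":{"plan":{"type":"string"}},"required":["plan"]}

```bash
ls; mkdir -p pics; cat > h.py <<'E'
import numpy as np, cv2
from cell import env, eyes, job_done, boxes_of, regions_of
def f(p): return 200/np.tan(np.radians(p["vertical_fov"])/2)
def proj(p,X):
    X=np.atleast_2d(X); T=np.linalg.inv(p["extrinsics"]); c=X@T[:3,:3].T+T[:3,3]
    return np.c_[p["cx"]+f(p)*c[:,0]/-c[:,2], p["cy"]+f(p)*(-c[:,1])/-c[:,2]]
def unproj(p,uv,z):
    uv=np.atleast_2d(uv).astype(float); F=f(p)
    d=np.c_[(uv[:,0]-p["cx"])/F,-(uv[:,1]-p["cy"])/F,-np.ones(len(uv))]@p["extrinsics"][:3,:3].T
    o=p["extrinsics"][:3,3]; return o+d*((z-o[2])/d[:,2])[:,None]
def save(img,name): cv2.imwrite("pics/"+name,img[:,:,::-1])
def crop(p,l,t,w,h,name,s):
    save(cv2.resize(p["image"][t:t+h,l:l+w],None,fx=s,fy=s,interpolation=cv2.INTER_CUBIC),name)
E
python3 - <<'E'
from h import *
print({k:np.round(v,3) for k,v in env.state().items()})
for n in ("top","side"):
    p=eyes.read_camera(n); save(p["image"],n+"0.png")
    print(n,{k:(np.round(v,3) if k!="shot" else v) for k,v in p.items() if k!="image"})
    for t in ["pin_grip","castle_nut","wheel_jig","wheel","tape_roll","grease_tin","spanner"]:
        print(t,[(np.round(b["bbox"]),round(b["confidence"],2)) for b in boxes_of(t,p)])
E
```

```text
pics
{'t': np.float64(0.0), 'joints': array([-1.454,  0.492,  1.559, -0.   ,  1.092, -0.106]), 'qvel': array([-0.   ,  0.   , -0.001,  0.001,  0.002,  0.001]), 'tau': array([ 1.0000e-03, -6.1264e+01, -2.5818e+01,  6.9000e-02,  4.8000e-02,
       -0.0000e+00]), 'eef_pos': array([ 138.091, -609.294,  214.033]), 'tcp_rot': array([-3.14 , -0.   ,  0.223]), 'ft_force': array([ 0.2  , -0.378, -0.435]), 'moment': array([-0.024,  0.039, -0.007]), 'opening': np.float64(0.998)}
top {'vertical_fov': np.float64(55.58), 'cx': np.float64(318.808), 'cy': np.float64(196.211), 'extrinsics': array([[-1.000000e-02,  9.980000e-01, -6.800000e-02,  4.703660e+02],
       [-1.000000e+00, -1.000000e-02,  2.000000e-03, -1.202900e+01],
       [ 1.000000e-03,  6.800000e-02,  9.980000e-01,  1.142464e+03],
       [ 0.000000e+00,  0.000000e+00,  0.000000e+00,  1.000000e+00]]), 'shot': 1}
pin_grip [(array([454., 170.,  11.,  25.]), 0.64), (array([418., 223.,  11.,  10.]), 0.47), (array([443., 243.,  11.,   6.]), 0.41)]
castle_nut [(array([299., 178.,  16.,  16.]), 0.45)]
wheel_jig [(array([270., 141.,  77., 101.]),
[... 418 characters left out ...]
90e+01],
       [-4.62000e-01,  4.64000e-01, -7.56000e-01, -9.25719e+02],
       [ 0.00000e+00,  8.52000e-01,  5.23000e-01,  6.98313e+02],
       [ 0.00000e+00,  0.00000e+00,  0.00000e+00,  1.00000e+00]]), 'shot': 2}
pin_grip [(array([404., 298.,  38.,  12.]), 0.63), (array([305., 285.,  11.,  26.]), 0.53), (array([342., 316.,  10.,  16.]), 0.47), (array([345., 290.,  29.,  12.]), 0.43)]
castle_nut [(array([314., 184.,  15.,  10.]), 0.69)]
wheel_jig [(array([298., 170.,  83.,  64.]), 0.84)]
wheel [(array([302., 177.,  57.,  48.]), 0.77), (array([302., 171.,  78.,  60.]), 0.37)]
tape_roll []
grease_tin [(array([413., 243.,  29.,  35.]), 0.78)]
spanner [(array([295., 160.,  39.,  12.]), 0.56)]
```

View pics/top0.png

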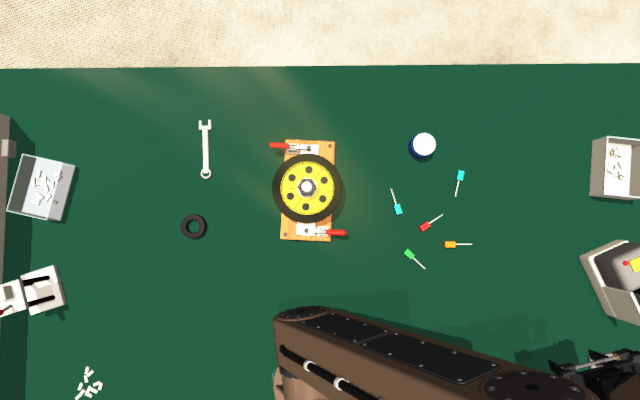

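View pics/side0.png

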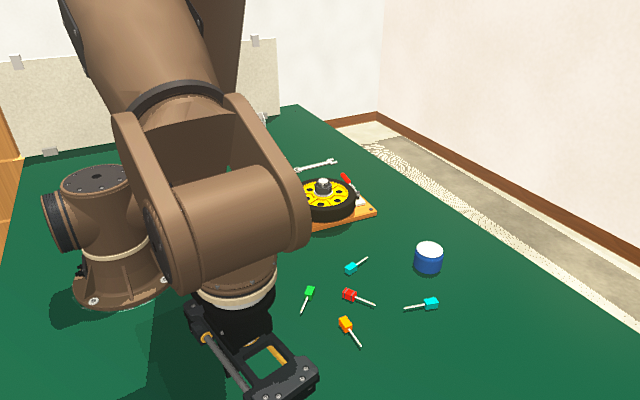

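```bash
python3 - <<'E'
from h import *
p=eyes.read_camera("top"); q=eyes.read_camera("side")
crop(p,380,150,110,120,"t1.png",5)
crop(p,265,135,90,110,"t2.png",5)
crop(q,290,155,100,80,"s1.png",7)
for pic,z in((p,9),(q,9)):
    for r in regions_of("pin_grip",pic):
        m=r["pixels"]; v,u=np.nonzero(m); col=pic["image"][m].mean(0)
        print(r["bbox"],round(r["confidence"],2),col.round(),unproj(pic,[[u.mean(),v.mean()]],z).round(1))
for pic in (p,q):
    I=pic["image"].astype(int); m=(I[...,0]>120)&(I[...,1]<60)&(I[...,2]<60)
    n,l,s,c=cv2.connectedComponentsWithStats(m.astype(np.uint8))
    for i in range(1,n):
        if s[i,4]>10: print(s[i],c[i].round(1),unproj(pic,c[i],9).round(1))
E
```

```text
[453.0, 170.5, 12.3, 26.9] 0.63 [ 89. 199. 188.] [[ 598.9 -434.4    9. ]]
[418.7, 215.6, 23.5, 17.6] 0.52 [219. 120. 108.] [[ 461.9 -335.8    9. ]]
[346.6, 290.5, 20.2, 12.7] 0.73 [217.  80.  64.] [[ 457.8 -331.3    9. ]]
[304.0, 285.4, 14.2, 22.7] 0.71 [ 56. 192.  83.] [[ 374.  -280.5    9. ]]
[341.4, 318.4, 12.6, 14.5] 0.67 [242. 175.  31.] [[ 402.7 -404.3    9. ]]
[423.9, 299.6, 16.1, 7.9] 0.59 [ 15. 203. 192.] [[ 606.4 -437.6    9. ]]
[334 234  11   2  13] [339.  234.5] [[433.5 -73.3   9. ]]
[341 174  10  10  42] [345.  178.2] [[740.4 177.3   9. ]]
[342 291   2   7  11] [342.6 294.4] [[ 442.2 -320.7    9. ]]
[345 290   8  11  57] [348.  294.8] [[ 452.8 -327.8    9. ]]
[352 292   5  10  22] [353.6 296.5] [[ 461.4 -338.7    9. ]]
```

View pics/t1.png

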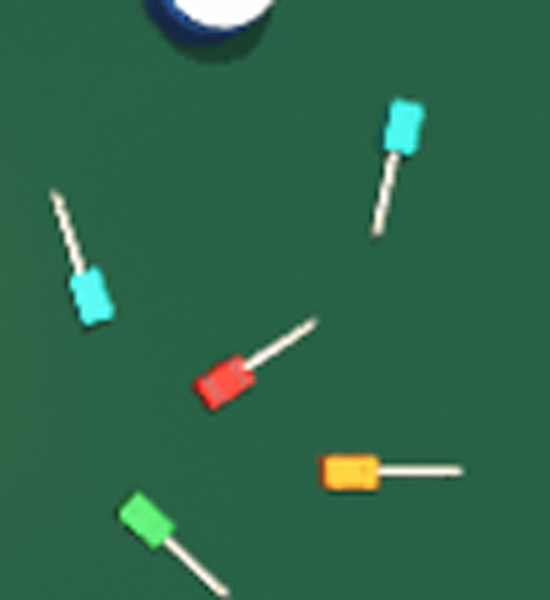

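View pics/t2.png

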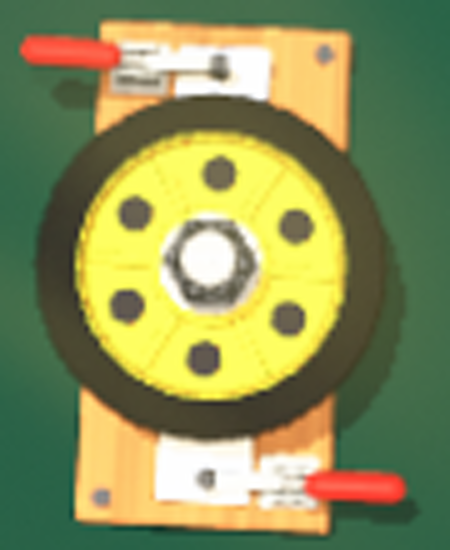

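View pics/s1.png

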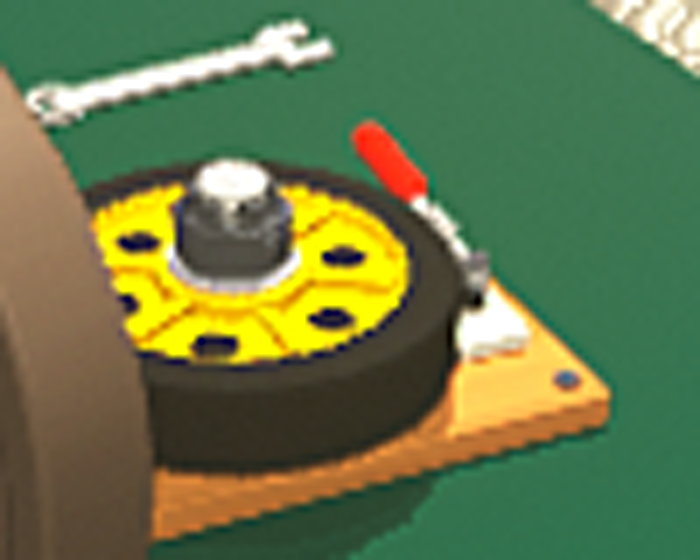

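```bash
cat > m1.py <<'E'
from h import *
import sys
P={}
for n in ("top","side"):
    p=eyes.read_camera(n); P[n]=p; I=p["image"].astype(int); h=cv2.cvtColor(p["image"],cv2.COLOR_RGB2HSV).astype(int)
    # red grip
    m=((h[...,0]<6)|(h[...,0]>174))&(h[...,1]>140)&(h[...,2]>110)
    k,l,s,c=cv2.connectedComponentsWithStats(m.astype(np.uint8))
    for i in range(1,k):
        if s[i,4]>15:
            print(n,"red",s[i],c[i].round(1),unproj(p,c[i],12).round(1))
    y=(h[...,0]>22)&(h[...,0]<35)&(h[...,1]>150)&(h[...,2]>150)
    k,l,s,c=cv2.connectedComponentsWithStats(y.astype(np.uint8))
    i=1+np.argmax(s[1:,4]); hull=cv2.convexHull(np.argwhere(l==i)[:,::-1].astype(np.int32))
    W=unproj(p,hull[:,0].astype(float),78)[:,:2]
    e=cv2.fitEllipse(W.astype(np.float32)); print(n,"yellow",s[i],np.round(e[0],1),np.round(e[1],1))
    if n=="top":
        b=(h[...,0]>8)&(h[...,0]<20)&(h[...,1]>80)&(h[...,2]>120)
        k,l,s,c=cv2.connectedComponentsWithStats(b.astype(np.uint8))
        pts=np.concatenate([np.argwhere(l==i)[:,::-1] for i in range(1,k) if s[i,4]>40 and 260<c[i][0]<360])
        W=unproj(p,pts.astype(float),18)[:,:2]
        r=cv2.minAreaRect(W.astype(np.float32)); print("board",np.round(r[0],1),np.round(r[1],1),r[2])
E
python3 m1.py
```

```text
top red [269 143  20   5  91] [278.5 145.1] [[703.6 105.6  12. ]]
top red [419 221  12  11  63] [424.3 225.9] [[ 456.4 -326.9   12. ]]
top red [326 229  20   7 106] [335.6 232. ] [[441.1 -63.3  12. ]]
top red [623 261   5   4  17] [625.1 262.6] [[ 342.3 -917.2   12. ]]
top yellow [ 280  161   54   54 1668] [568.3  18.8] [151.5 152.1]
board [341.4  30.4] [159.1 755.5] 87.80774688720703
side red [341 173  10  11  57] [345.4 178. ] [[739.4 173.4  12. ]]
side red [342 288  15  14 118] [349.  294.3] [[ 453.9 -330.    12. ]]
side yellow [304 182  44  25 512] [570.8  17.2] [139.6 154.9]
```

```bash
python3 - <<'E'
from h import *
p=eyes.read_camera("top"); q=eyes.read_camera("side")
a=cv2.resize(p["image"][168:206,288:326],(570,570),interpolation=cv2.INTER_NEAREST)
save(a,"n1.png")
b=cv2.resize(q["image"][172:206,300:342],(756,612)[:2],interpolation=cv2.INTER_NEAREST)[:600]
save(b,"n2.png")
im=p["image"]; h=cv2.cvtColor(im,cv2.COLOR_RGB2HSV).astype(int)
b=(h[...,0]>8)&(h[...,0]<20)&(h[...,1]>80)&(h[...,2]>120); b[250:]=0; b[:,:270]=0;b[:,345:]=0
k,l,s,c=cv2.connectedComponentsWithStats(b.astype(np.uint8))
pts=np.argwhere(np.isin(l,[i for i in range(1,k) if s[i,4]>40]))[:,::-1]
W=unproj(p,pts.astype(float),18)[:,:2]
print("board",cv2.minAreaRect(W.astype(np.float32)))
E
```

```text
board ((568.026123046875, 18.92906951904297), (150.7701416015625, 300.0640563964844), 86.79793548583984)
```

View pics/n1.png

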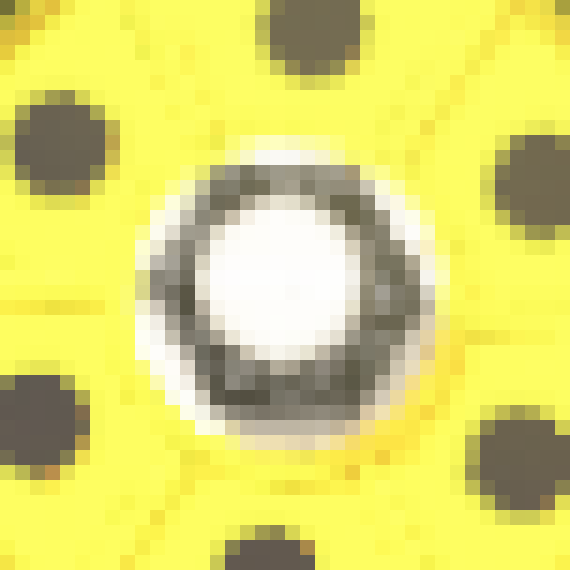

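View pics/n2.png

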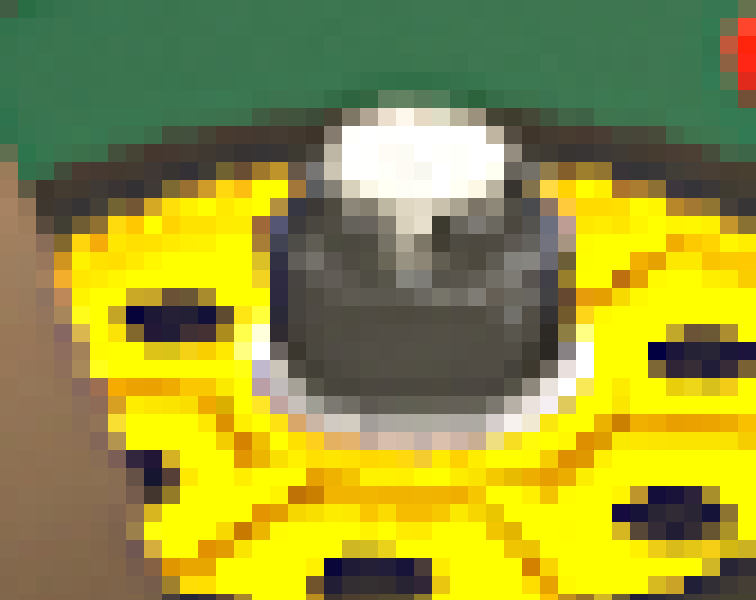

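```bash
cat > nut.py <<'E'
from h import *
from scipy.optimize import minimize
S=8
def mask(shape,polys):
    m=np.zeros((shape[0]*S,shape[1]*S),np.float32)
    for P,v in polys: cv2.fillPoly(m,[np.round((P+0.5)*S*16-8).astype(np.int32)],float(v),shift=4)
    return m.reshape(shape[0],S,shape[1],S).mean((1,3))
def hull(p,X,o): return cv2.convexHull((proj(p,X)-o).astype(np.float32))[:,0]
def ring(c,r,z,a): return np.c_[c[0]+r*np.cos(a),c[1]+r*np.sin(a),np.full(len(a),z)]
T=np.linspace(0,2*np.pi,60)
def render(p,c,phi,o,shape):
    # phi: world angle of a flat normal
    a=phi+np.pi/6+np.arange(6)*np.pi/3; R=23/np.cos(np.pi/6)
    hexa=np.r_[ring(c,R,84,a),ring(c,R,108,a)]
    cr=np.r_[ring(c,21,108,T),ring(c,21,117,T)]
    ax=np.r_[ring(c,15,117,T),ring(c,15,121,T)]
    return mask(shape,[(hull(p,ring(c,29,84,T),o),0.0),(hull(p,hexa,o),1),(hull(p,cr,o),1),(hull(p,ax,o),0)])
def fit(p,c0,half=(14,14)):
    u=np.round(proj(p,[[*c0,100]])[0]).astype(int); o=u-half; 
    I=p["image"][o[1]:u[1]+half[1],o[0]:u[0]+half[0]].astype(float)
    g=I[...,0]; g=np.clip((g-85)/(240-85),0,1); D=1-g
    best=[]
    for d in np.arange(0,60,2.5):
        r=minimize(lambda x:((render(p,x[:2],np.radians(x[2]),o,D.shape)-D)**2).mean(),[*c0,d],method="Nelder-Mead",options=dict(initial_simplex=[[*c0,d],[c0[0]+3,c0[1],d],[c0[0],c0[1]+3,d],[*c0,d+4]],maxiter=90))
        best.append((r.fun,*r.x))
    best.sort(); return best[:5]
if __name__=="__main__":
    for n,c in (("top",(568.2,18.8)),("side",(570.8,17.2))):
        p=eyes.read_camera(n)
        if n=="top":
            for b in fit(p,c): print(n,np.round(b,4))
        else:
            for b in fit(p,c,(10,11)): print(n,np.round(b,4))
        for uv in ((322.8,184.5),(322.5,186)):
            if n=="side": print(unproj(p,[uv],112))
E
python3 nut.py
```

```text
top [3.950000e-02 5.676827e+02 1.925930e+01 5.933640e+01]
top [ 3.950000e-02  5.676828e+02  1.925820e+01 -6.456000e-01]
top [3.950000e-02 5.676792e+02 1.925820e+01 5.934980e+01]
top [ 3.950000e-02  5.676651e+02  1.924760e+01 -6.512000e-01]
top [ 3.950000e-02  5.676679e+02  1.926980e+01 -6.417000e-01]
side [2.183000e-01 5.679181e+02 2.022640e+01 4.679180e+01]
side [2.185000e-01 5.674698e+02 1.942830e+01 4.381930e+01]
side [2.187000e-01 5.674675e+02 1.941150e+01 4.352530e+01]
side [2.190000e-01 5.675006e+02 1.936940e+01 4.515300e+01]
side [2.199000e-01 5.674626e+02 1.941940e+01 4.087970e+01]
[[562.21197161   8.86704282 112.        ]]
[[557.22012244   1.25663889 112.        ]]
```

>>> {"op": "send_rows", "data": {
  "plan": "30 -28 0 0 95;34 -32 0 0 95;34 -32 0 0 95;34 -32 0 0 95;34 -32 0 0 95;34 -32 0 0 95;34 -32 0 0 95;34 -32 0 0 95"
}}

```text
t: 2.1
eef_pos: [347.6, -298.3, 213.7]
tcp_rot: [3.139, -0.001, 0.214]
ft_force: [1.2, -1.5, 0.3]
opening: 1.0
```

>>> {"op": "send_rows", "data": {
  "plan": "34 -32 0 0 95;34 -32 0 0 95;34 -32 0 0 95;34 -32 0 0 95;34 -32 0 0 95;34 -32 0 0 95;0 0 0 -0.14 95;0 0 0 -0.14 95"
}}

```text
t: 2.9
eef_pos: [514.1, -51.3, 214.9]
tcp_rot: [3.135, -0.003, 0.504]
ft_force: [-0.2, -0.8, -0.2]
opening: 1.001
```

>>> {"op": "send_rows", "data": {
  "plan": "0 0 0 -0.14 95;0 0 0 -0.14 95;0 0 0 -0.14 95;0 0 0 -0.14 95;0 0 0 -0.14 95;0 0 0 -0.14 95;0 0 0 -0.14 95;0 0 0 0 95"
}}

```text
t: 3.7
eef_pos: [514.7, -49.7, 215.3]
tcp_rot: [3.134, 0.004, 1.531]
ft_force: [-0.2, 0.4, -0.2]
opening: 1.0
```

>>> {"op": "send_rows", "data": {
  "plan": "35 26 0 -0.028 95;34 26 0 0 95;0 0 40 0 95;0 0 20 0 95;0 0 0 0 95"
}}

```text
t: 4.2
eef_pos: [572.3, 19.8, 154.9]
tcp_rot: [3.13, 0.005, 1.536]
ft_force: [-0.0, -0.5, 0.5]
opening: 1.0
```

```bash
python3 - <<'E'
from h import *
s=env.state(); print(s["eef_pos"],s["tcp_rot"],s["ft_force"])
p=eyes.read_camera("side"); crop(p,250,110,140,110,"s2.png",5)
p=eyes.read_camera("top"); crop(p,250,130,120,110,"t3.png",5)
E
```

```text
[572.26266156  19.80889578 154.91018857] [3.13010335 0.00469076 1.53600697] [-0.01350059 -0.47780193  0.54529732]
```

View pics/s2.png

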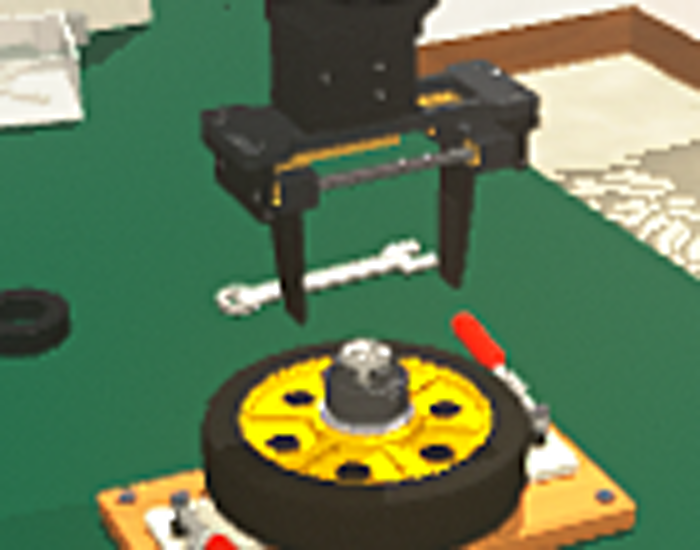

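View pics/t3.png

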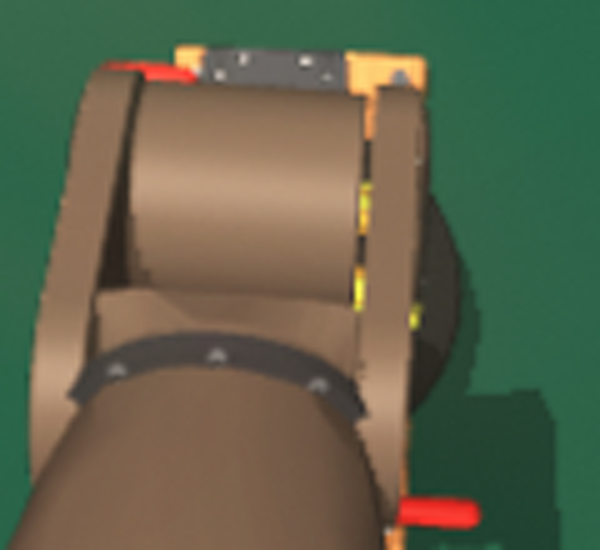

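>>> {"op": "send_rows", "data": {
  "plan": "0 -4 0 -0.023 95;0 0 34 0 95;0 0 32 0 95;0 0 0 0 95"
}}

```text
t: 4.7
eef_pos: [571.7, 17.9, 95.7]
tcp_rot: [3.118, 0.006, 1.559]
ft_force: [0.2, 1.5, -0.2]
opening: 0.997
```

>>> {"op": "send_rows", "data": {
  "plan": "0 -3.5 0 0 95;0 0 0 0 95;0 0 4 0 95;0 0 3 0 95;0 0 0 0 95"
}}

```text
t: 5.2
eef_pos: [570.0, 17.4, 94.6]
tcp_rot: [3.11, 0.007, 1.558]
ft_force: [-0.3, -1.4, -0.0]
opening: 1.0
```

```bash
python3 - <<'E'
from h import *
s=env.state(); print(s["eef_pos"],s["tcp_rot"],s["ft_force"],s["joints"])
p=eyes.read_camera("side"); crop(p,280,130,90,80,"s3.png",7)
E
```

```text
[570.02596605  17.36690219  94.61017017] [3.10972889 0.0065382  1.55838708] [-0.26419369 -1.37571859 -0.02562627] [-0.08331147  0.55353285  1.83580902 -0.00646276  0.72001398 -0.06621641]
```

View pics/s3.png

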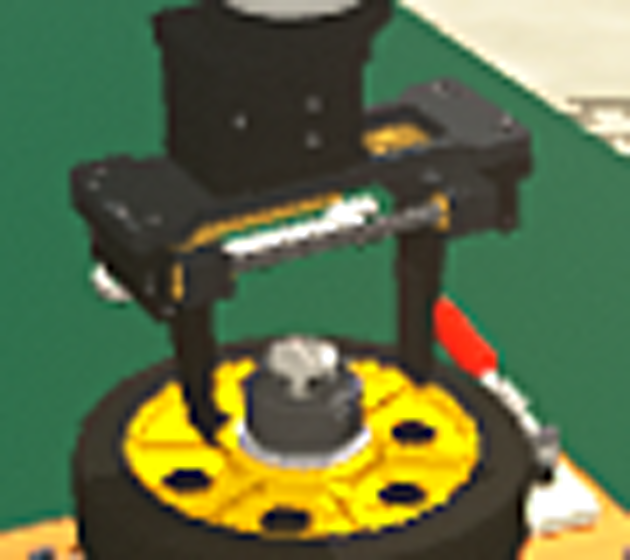

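>>> {"op": "send_rows", "data": {
  "plan": "0 0 0 0 95;0 0 0 0 95;0 0 0 0 95;0 0 0 0 95"
}}

```text
t: 5.65
eef_pos: [570.3, 17.4, 95.0]
tcp_rot: [3.109, 0.007, 1.559]
ft_force: [1.1, -0.5, -0.5]
opening: 0.999
```

>>> {"op": "send_rows", "data": {
  "plan": "0 0 4 0 95"
}}

```text
t: 5.75
eef_pos: [570.6, 17.4, 91.2]
tcp_rot: [3.109, 0.007, 1.559]
ft_force: [0.5, -0.6, -0.1]
opening: 0.999
```

>>> {"op": "send_rows", "data": {
  "plan": "0 0 0 0 95"
}}

```text
t: 5.85
eef_pos: [570.4, 17.4, 90.6]
tcp_rot: [3.109, 0.007, 1.558]
ft_force: [-0.4, 0.5, -0.9]
opening: 0.999
```

>>> {"op": "send_rows", "data": {
  "plan": "0 -2.2 2.5 0 95"
}}

```text
t: 5.95
eef_pos: [568.4, 17.4, 88.0]
tcp_rot: [3.109, 0.007, 1.559]
ft_force: [-0.6, 0.1, 0.3]
opening: 1.001
```

>>> {"op": "send_rows", "data": {
  "plan": "0 0 0 0 60;0 0 0 0 60;0 0 0 0 60;0 0 0 0 60"
}}

```text
t: 6.35
eef_pos: [568.0, 17.4, 87.5]
tcp_rot: [3.11, 0.007, 1.558]
ft_force: [1.2, -0.4, 0.1]
opening: 0.719
```

>>> {"op": "send_rows", "data": {
  "plan": "0 0 0 0 44;0 0 0 0 44;0 0 0 0 44"
}}

```text
t: 6.65
eef_pos: [567.4, 17.4, 87.5]
tcp_rot: [3.111, 0.006, 1.559]
ft_force: [-1.2, -0.8, 4.7]
opening: 0.485
```

>>> {"op": "send_rows", "data": {
  "plan": "0 0 0 0 40;0 0 0 0 40;0 0 0 0 40;0 0 0 0 40"
}}

```text
t: 7.05
eef_pos: [567.5, 17.4, 87.6]
tcp_rot: [3.111, 0.006, 1.558]
ft_force: [-0.8, -0.3, 0.1]
opening: 0.487
```

```bash
python3 - <<'E'
from h import *
s=env.state(); print(s["eef_pos"],s["tcp_rot"],s["ft_force"],s["moment"],s["opening"]*95.1)
p=eyes.read_camera("side"); crop(p,290,150,70,60,"s4.png",10)
E
```

```text
[567.46541724  17.42945185  87.55825336] [3.11128022 0.00622954 1.55773897] [-0.77991816 -0.33389853  0.12898452] [ 0.02720107  0.20036891 -0.12528079] 46.272361595658204
```

View pics/s4.png

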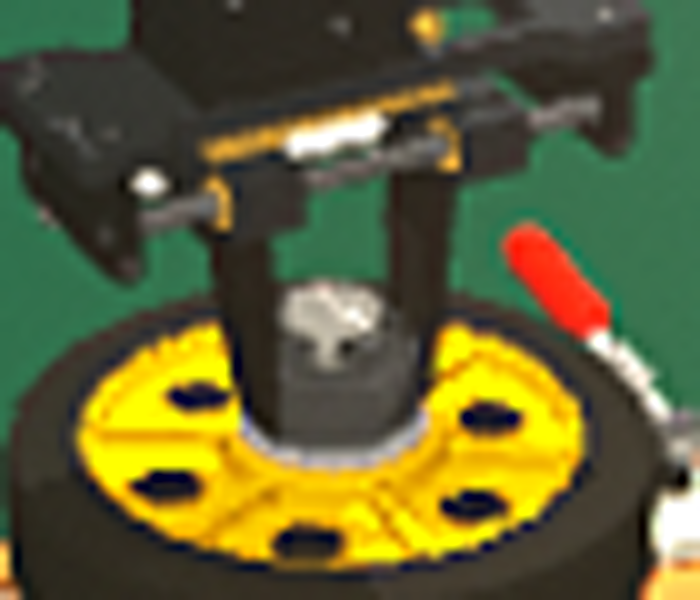

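>>> {"op": "send_rows", "data": {
  "plan": "0 0 0 0.08 40;0 0 0 0.08 40;0 0 0 0.08 40;0 0 0 0.08 40;0 0 0 0.08 40;0 0 0 0 40"
}}

```text
t: 7.7
eef_pos: [566.9, 17.5, 87.6]
tcp_rot: [3.112, -0.004, 1.149]
ft_force: [0.9, -0.5, 0.7]
opening: 0.484
```

>>> {"op": "send_rows", "data": {
  "plan": "0 0 0 0.08 40;0 0 0 0.06 40;0 0 0 0 40;0 0 0 0 40"
}}

```text
t: 8.1
eef_pos: [566.8, 17.6, 87.5]
tcp_rot: [3.113, -0.008, 1.015]
ft_force: [-0.1, -1.1, 1.2]
opening: 0.488
```

```bash
python3 - <<'E'
from h import *
s=env.state(); print(s["eef_pos"],s["tcp_rot"],s["ft_force"],s["moment"],s["opening"]*95.1)
p=eyes.read_camera("side"); crop(p,290,150,70,60,"s5.png",10)
E
```

```text
[566.80699977  17.59244969  87.54389296] [ 3.11307502 -0.00795649  1.01507911] [-0.10481466 -1.09322658  1.15376145] [-0.07954467  0.28042479 -0.28136721] 46.37254772885608
```

View pics/s5.png

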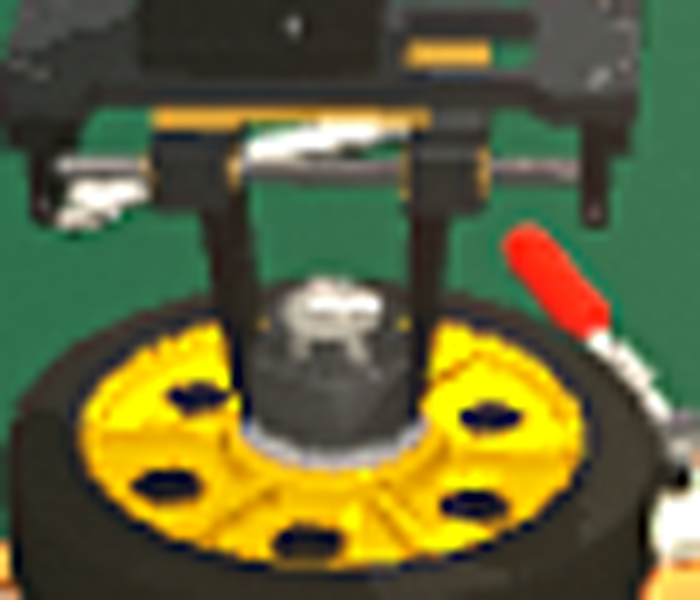

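>>> {"op": "send_rows", "data": {
  "plan": "0 0 0 0.03 40;0 0 0 0 40"
}}

```text
t: 8.35
eef_pos: [566.8, 17.6, 87.6]
tcp_rot: [3.113, -0.009, 0.986]
ft_force: [-0.7, 0.2, 0.6]
opening: 0.485
```

>>> {"op": "send_rows", "data": {
  "plan": "0 0 0 0 90;0 0 0 0 90;0 0 0 0 90;0 0 0 0 90;0 0 0 0 90"
}}

```text
t: 8.85
eef_pos: [567.3, 17.5, 87.6]
tcp_rot: [3.112, -0.009, 0.987]
ft_force: [0.0, -0.0, 0.2]
opening: 0.853
```

>>> {"op": "send_rows", "data": {
  "plan": "0 0 -30 0 90;0 0 -35 0 90;0 0 -35 0 90;0 0 -30 0 90;0 0 0 0 90"
}}

```text
t: 9.35
eef_pos: [563.0, 18.6, 221.4]
tcp_rot: [3.114, -0.008, 0.987]
ft_force: [0.7, -0.1, 0.0]
opening: 0.945
```

```bash
cat > pin.py <<'E'
from h import *
from nut import mask,hull
from scipy.optimize import minimize
def box(x,y,a,z=9,s=1.0):
    P=np.array([[i,j,k] for i in(-15,15) for j in(-9,9) for k in(-9,9)],float)*s
    c,sn=np.cos(a),np.sin(a); return np.c_[x+c*P[:,0]-sn*P[:,1],y+sn*P[:,0]+c*P[:,1],z+P[:,2]]
def run(p,x0):
    u=np.round(proj(p,[[x0[0],x0[1],9]])[0]).astype(int); o=u-16
    I=p["image"][o[1]:o[1]+32,o[0]:o[0]+32].astype(float)
    D=np.clip((I[...,0]-I[...,1]-I[...,2]/2+60)/140,0,1)
    D=np.clip((I[...,0]-I[...,1])/110,0,1)
    best=None
    for a in np.radians(np.arange(-85,-20,10)):
        s=[*x0,a*20]
        r=minimize(lambda v:((mask(D.shape,[(hull(p,box(v[0],v[1],v[2]/20),o),1)])-D)**2).mean(),s,method="Nelder-Mead",options=dict(initial_simplex=[s,[s[0]+4,s[1],s[2]],[s[0],s[1]+4,s[2]],[s[0],s[1],s[2]+3]],maxiter=150))
        if best is None or r.fun<best.fun: best=r
    return best.fun,best.x[:2],np.degrees(best.x[2]/20)
if __name__=="__main__":
    for n in("top","side"):
        p=eyes.read_camera(n); save(p["image"],n+"_pin.png"); print(n,run(p,(456,-330)))
E
python3 pin.py
```

```text
top (np.float64(0.0015917523439265481), array([ 456.16906645, -327.79730324]), np.float64(-57.117005816502704))
side (np.float64(0.013257990750399504), array([ 455.88595718, -326.88603484]), np.float64(-59.528715736591245))
```

View pics/side_pin.png

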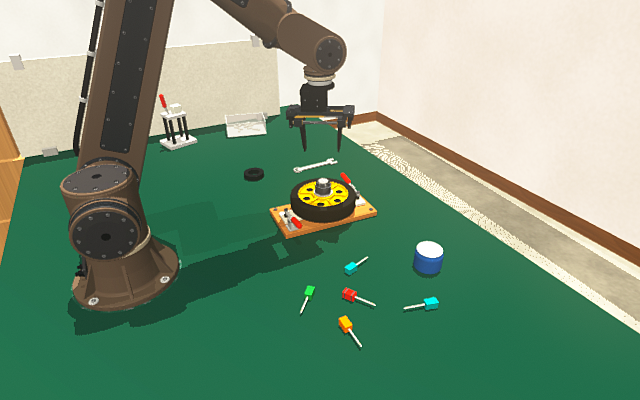

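>>> {"op": "send_rows", "data": {
  "plan": "-40 11 0 0 60;-44 12.5 0 0 60;-44 12.5 0 0 60;-44 12.5 0 0 60;-44 12.5 0 0 60;-44 12.5 0 0 60;-44 12.5 0 0 60;-40 11 0 0 60"
}}

```text
t: 10.25
eef_pos: [447.3, -328.2, 206.2]
tcp_rot: [3.135, -0.005, 0.995]
ft_force: [0.4, -0.8, -0.1]
opening: 0.631
```

>>> {"op": "send_rows", "data": {
  "plan": "0 0 0 -0.14 60;0 0 0 -0.145 60;0 0 0 -0.145 60;0 0 0 -0.145 60;0 0 0 -0.145 60;0 0 0 -0.145 50;0 0 0 -0.145 50;0 0 0 0 50"
}}

```text
t: 11.05
eef_pos: [440.9, -331.9, 192.0]
tcp_rot: [-3.141, -0.017, 2.034]
ft_force: [-0.3, -0.4, -0.1]
opening: 0.527
```

```bash
python3 - <<'E'
from h import *
from nut import fit
s=env.state(); print(s["eef_pos"],s["tcp_rot"],s["joints"],s["opening"]*95)
p=eyes.read_camera("top"); q=eyes.read_camera("side")
for b in fit(p,(567.7,19.2))[:3]: print(np.round(b,3))
crop(p,288,168,38,38,"n3.png",14); crop(q,280,150,90,80,"n4.png",8); crop(q,240,210,200,150,"s6.png",4)
E
```

```text
[ 440.91837122 -331.90079061  192.01364862] [-3.14122442 -0.01693548  2.03354156] [-0.76758853  0.41843915  1.75678867  0.00638062  0.98246074 -1.2339207 ] 50.055682612167296
[3.70000e-02 5.67577e+02 1.92610e+01 2.81340e+01]
[3.70000e-02 5.67564e+02 1.92680e+01 2.81120e+01]
[3.70000e-02 5.67562e+02 1.92580e+01 2.73830e+01]
```

View pics/n3.png

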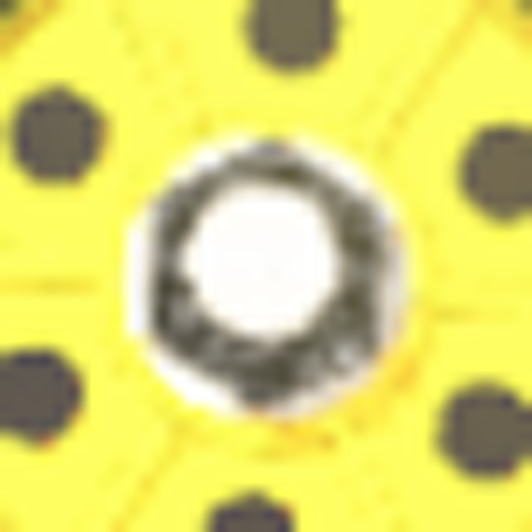

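View pics/n4.png

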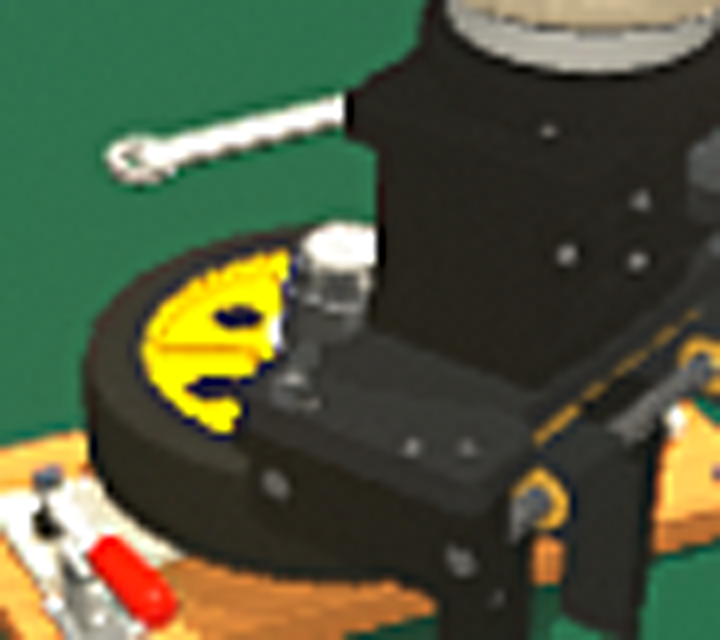

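View pics/s6.png

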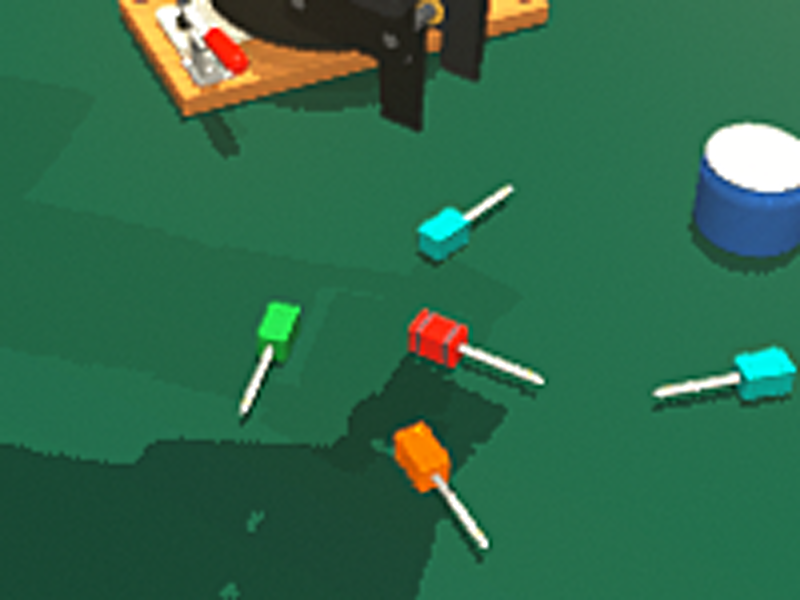

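>>> {"op": "send_rows", "data": {
  "plan": "0 0 0 -0.113 50;0 0 0 0 50;-1.5 15 0 0 50;0 0 0 0 50"
}}

```text
t: 11.55
eef_pos: [455.1, -324.6, 191.0]
tcp_rot: [3.141, -0.018, 2.125]
ft_force: [0.6, -0.5, 0.5]
opening: 0.528
```

>>> {"op": "send_rows", "data": {
  "plan": "0 0 30 0 50;0 0 40 0 50;0 0 40 0 50;0 0 20 0 50;0 0 0 0 50;0 0 0 0 50"
}}

```text
t: 12.15
eef_pos: [456.9, -322.2, 58.2]
tcp_rot: [3.14, -0.014, 2.112]
ft_force: [-0.3, 0.5, 0.8]
opening: 0.528
```

>>> {"op": "send_rows", "data": {
  "plan": "-1 -3.6 0 -0.035 50;0 0 0 0 50;0 0 20 0 50;0 0 20 0 50;0 0 0 0 50"
}}

```text
t: 12.65
eef_pos: [457.4, -326.5, 24.0]
tcp_rot: [3.136, -0.003, 2.142]
ft_force: [-0.5, 0.3, -0.3]
opening: 0.524
```

```bash
python3 - <<'E'
from h import *
s=env.state(); print(s["eef_pos"],s["tcp_rot"],s["opening"]*95)
q=eyes.read_camera("side"); crop(q,300,240,110,90,"s7.png",7)
E
```

```text
[ 457.39045764 -326.51277174   24.02926129] [ 3.13643889 -0.00345704  2.14193167] 49.80457796192533
```

View pics/s7.png

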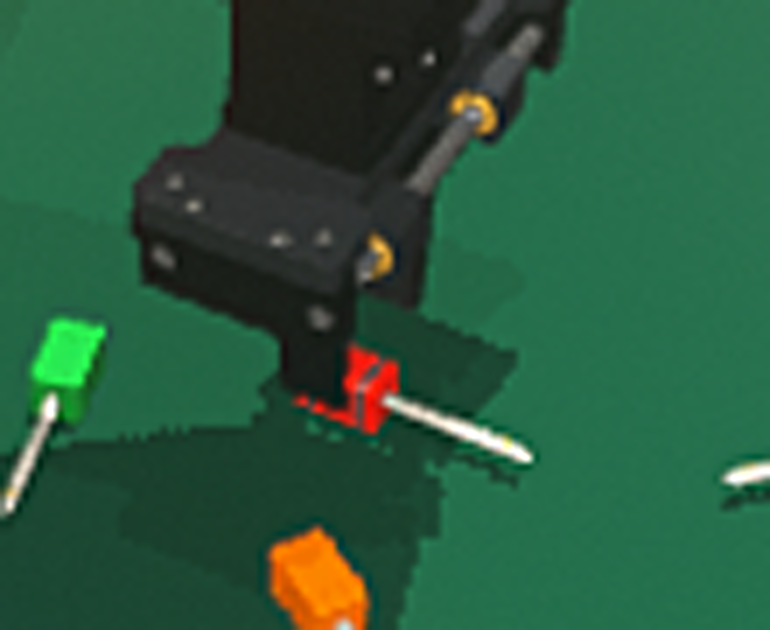

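>>> {"op": "send_rows", "data": {
  "plan": "3 -1.7 0 0 50;0 0 0 0 50;0 0 10 0 50;0 0 0 0 50"
}}

```text
t: 13.1
eef_pos: [455.9, -326.1, 18.4]
tcp_rot: [3.135, 0.003, 2.141]
ft_force: [-0.4, -0.2, -0.5]
opening: 0.525
```

>>> {"op": "send_rows", "data": {
  "plan": "0 0 9 0 50;0 0 0 0 50"
}}

```text
t: 13.3
eef_pos: [456.0, -326.1, 8.7]
tcp_rot: [3.135, 0.003, 2.141]
ft_force: [0.4, 0.5, -0.9]
opening: 0.525
```

>>> {"op": "send_rows", "data": {
  "plan": "2 -0.8 5.5 0 50;0 0 0 0 50"
}}

```text
t: 13.5
eef_pos: [454.0, -324.6, 2.3]
tcp_rot: [3.135, 0.003, 2.141]
ft_force: [-0.0, -0.8, 0.2]
opening: 0.527
```

>>> {"op": "send_rows", "data": {
  "plan": "0 0 0 0 10;0 0 0 0 10;0 0 0 0 10;0 0 0 0 10;0 0 0 0 10;0 0 0 0 10;0 0 0 0 10"
}}

```text
t: 14.2
eef_pos: [454.2, -324.8, 2.6]
tcp_rot: [3.135, 0.003, 2.141]
ft_force: [0.3, -1.1, -0.6]
opening: 0.186
```

```bash
python3 - <<'E'
from h import *
s=env.state(); print(s["eef_pos"],s["tcp_rot"],s["ft_force"],s["opening"]*95.1)
q=eyes.read_camera("side"); crop(q,300,240,110,90,"s8.png",7)
E
```

```text
[ 454.1933908  -324.7965673     2.57506449] [3.13469946e+00 2.94431989e-03 2.14057675e+00] [ 0.28018302 -1.12117316 -0.63973953] 17.683204274052883
```

View pics/s8.png

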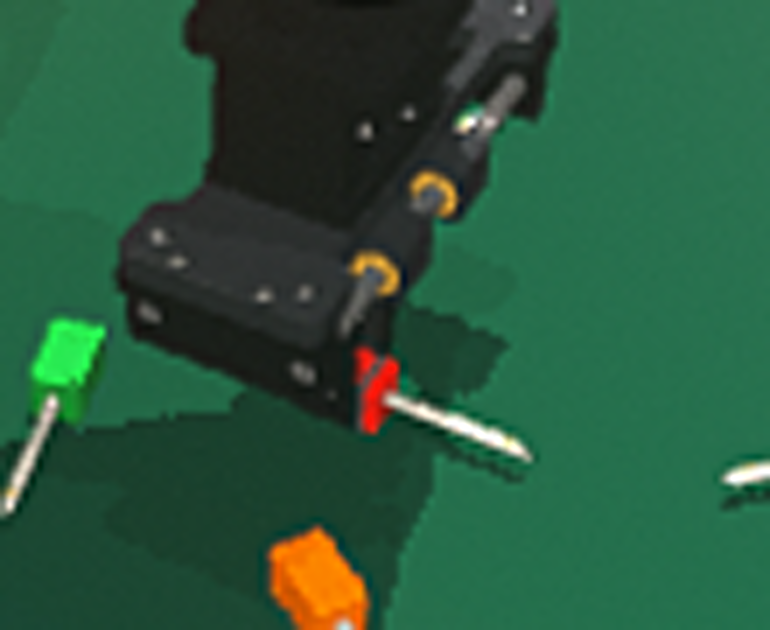

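>>> {"op": "send_rows", "data": {
  "plan": "0 0 -15 0 10;0 0 -25 0 10;0 0 -30 0 10;0 0 -30 0 10;0 0 -30 0 10;0 0 -25 0 10;0 0 -15 0 10;0 0 0 0 10"
}}

```text
t: 15.05
eef_pos: [452.3, -324.6, 178.5]
tcp_rot: [3.135, 0.001, 2.141]
ft_force: [-0.3, 0.4, -1.0]
opening: 0.185
```

>>> {"op": "send_rows", "data": {
  "plan": "0 0 0 0.08 10;0 0 0 0.1 10;0 0 0 0.1 10;0 0 0 0.1 10;0 0 0 0.1 10;0 0 0 0.08 10;0 0 0 0 10;0 0 0 0 10"
}}

```text
t: 15.85
eef_pos: [450.3, -322.7, 171.0]
tcp_rot: [-3.141, -0.009, 1.561]
ft_force: [0.3, 0.7, 0.0]
opening: 0.185
```

>>> {"op": "send_rows", "data": {
  "plan": "20 5.5 -2 0 10;32 8.4 -2 0 10;32 8.4 -2 0 10;32 8.4 -2 0 10;32 8.4 -2 0 10;32 8.4 -2 0 10;32 8.4 -2 0 10;32 8.4 -2 0 10"
}}

```text
t: 16.65
eef_pos: [515.8, -73.6, 185.9]
tcp_rot: [-3.138, -0.01, 1.573]
ft_force: [0.3, 0.5, -0.2]
opening: 0.189
```

>>> {"op": "send_rows", "data": {
  "plan": "32 8.4 -1 0 10;32 8.4 -1 0 10;32 8.4 -1 0 10;32 8.4 -1 0 10;32 8.4 -1 0 10;20 5 0 0 10;0 0 0 0 10;0 0 0 0 10"
}}

```text
t: 17.45
eef_pos: [561.9, 118.3, 190.0]
tcp_rot: [-3.136, -0.01, 1.596]
ft_force: [-0.6, -1.3, -0.4]
opening: 0.19
```

>>> {"op": "send_rows", "data": {
  "plan": "0 0 0 0.08 10;0 0 0 0 10;0 0 0 0 10;6 11 0 0 10;0 0 0 0 10;0 0 0 0 10"
}}

```text
t: 18.05
eef_pos: [573.9, 120.5, 189.4]
tcp_rot: [-3.134, -0.009, 1.519]
ft_force: [0.1, 0.3, -0.5]
opening: 0.189
```

>>> {"op": "send_rows", "data": {
  "plan": "0 0 20 0 10;0 0 25 0 10;0 0 15 0 10;0 0 0 0 10;0 0 0 0 10"
}}

```text
t: 18.55
eef_pos: [574.2, 121.0, 128.4]
tcp_rot: [-3.136, -0.01, 1.522]
ft_force: [0.6, 0.5, 0.6]
opening: 0.187
```

```bash
python3 - <<'E'
from h import *
q=eyes.read_camera("side"); crop(q,280,120,90,80,"s9.png",8)
p=eyes.read_camera("top"); crop(p,230,130,120,100,"t9.png",6)
E
```

```text
(no output)
```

View pics/s9.png

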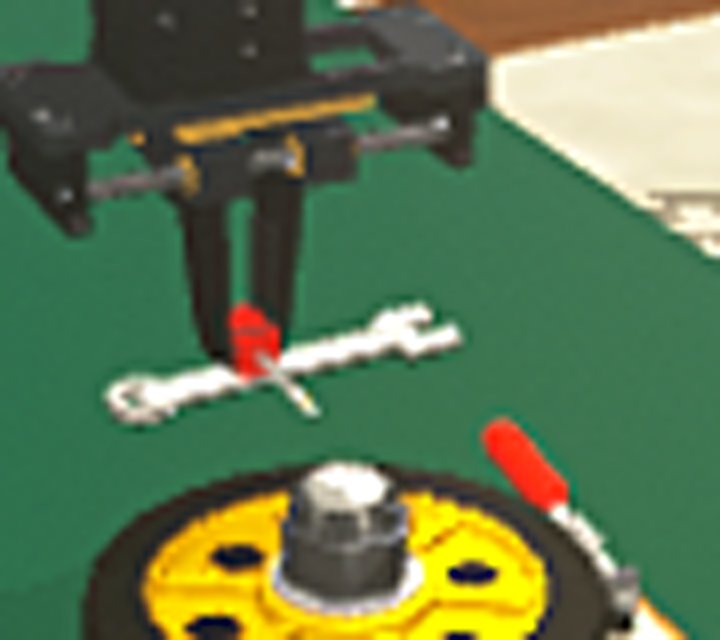

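View pics/t9.png

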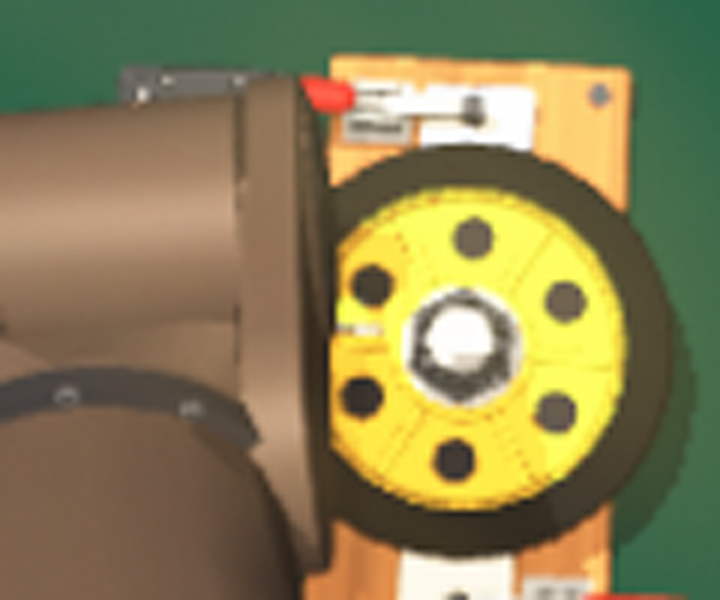

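>>> {"op": "send_rows", "data": {
  "plan": "0 -1.4 0 0.007 10;0 0 0 0 10;0 0 10 0 10;0 0 0 0 10;0 0 0 0 10"
}}

```text
t: 19.15
eef_pos: [573.6, 121.4, 120.2]
tcp_rot: [-3.14, -0.01, 1.514]
ft_force: [0.2, -0.4, -0.4]
opening: 0.188
```

>>> {"op": "send_rows", "data": {
  "plan": "0 0 10 0 10;0 0 0 0 10;0 0 0 0 10"
}}

```text
t: 19.45
eef_pos: [573.5, 121.5, 109.1]
tcp_rot: [-3.14, -0.01, 1.514]
ft_force: [1.2, -0.1, 0.3]
opening: 0.188
```

>>> {"op": "send_rows", "data": {
  "plan": "0 -0.7 2 0 10;0 0 0 0 10"
}}

```text
t: 19.65
eef_pos: [572.7, 121.5, 106.8]
tcp_rot: [-3.139, -0.01, 1.514]
ft_force: [0.9, 0.2, -0.6]
opening: 0.186
```

```bash
python3 - <<'E'
from h import *
s=env.state(); print(s["eef_pos"],s["tcp_rot"],s["ft_force"])
q=eyes.read_camera("side"); crop(q,295,145,60,50,"s10.png",12)
p=eyes.read_camera("top"); crop(p,270,160,60,50,"t10.png",12)
u=np.array([np.cos(1.515),np.sin(1.515)])
for n,pic in(("top",p),("side",q)):
    A=np.array([567.1,18.6])
    for d in (15,32,40,47): print(n,d,proj(pic,[[*(A+u*d),113]]).round(1))
E
```

```text
[572.69614773 121.50124804 106.8008085 ] [-3.13945597 -0.01012465  1.51411321] [ 0.85503416  0.16767543 -0.58871303]
top 15 [[301.2 186.5]]
top 32 [[294.9 186.2]]
top 40 [[292.  186.1]]
top 47 [[289.4 186. ]]
side 15 [[320.7 180.2]]
side 32 [[318.4 177.8]]
side 40 [[317.3 176.7]]
side 47 [[316.4 175.7]]
```

View pics/s10.png

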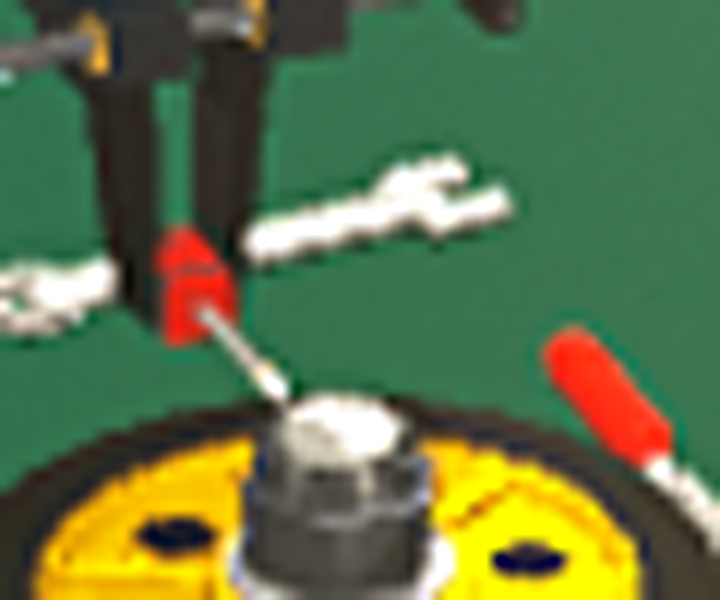

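View pics/t10.png

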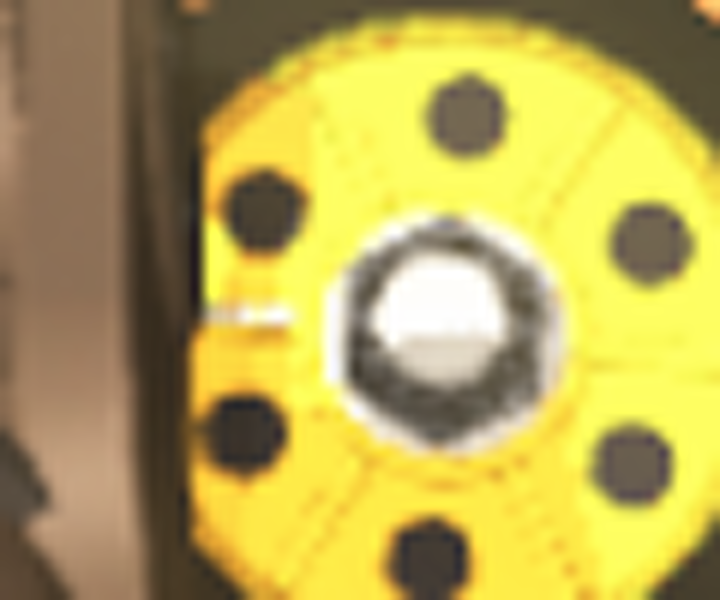

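```bash
cat > lat.py <<'E'
from h import *
from nut import fit
p=eyes.read_camera("top"); I=p["image"].astype(float)
u=np.array([np.cos(1.515),np.sin(1.515)]); v=np.array([u[1],-u[0]])  # v ~ +x world
for c in range(287,295):
    col=I[182:191,c,2]; bg=np.median(np.r_[col[:2],col[-2:]]); w=np.clip(col-bg-10,0,None)
    if w.sum()>40:
        r=(w*np.arange(182,191)).sum()/w.sum(); X=unproj(p,[[c,r]],113)[0,:2]
        print(c,round(r,2),w.sum().round(),X.round(1))
# axle disc: bright, low sat region inside nut
S=I.max(2)-I.min(2); m=(I.min(2)>150); k,l,s,cc=cv2.connectedComponentsWithStats(m[176:198,297:317].astype(np.uint8))
for i in range(1,k): print(s[i],cc[i]+[297,176],unproj(p,[cc[i]+[297,176]],121).round(1))
from scipy.optimize import minimize
b=fit(p,(567.6,19.3))[0]; print(b)
E
python3 lat.py
```

```text
287 185.71 66.0 [570.5  72.1]
288 185.39 119.0 [571.4  69.4]
289 185.69 122.0 [570.6  66.7]
290 185.63 242.0 [570.7  63.9]
291 185.66 185.0 [570.6  61.2]
292 185.66 222.0 [570.6  58.5]
293 185.62 230.0 [570.6  55.8]
294 185.68 130.0 [570.5  53.1]
[ 3  1  7  4 11] [302.90909091 178.54545455] [[588.8  28.3 121. ]]
[12  2  8 15 33] [313.66666667 183.60606061] [[574.8  -0.7 121. ]]
[ 4  5 11 11 93] [306.24731183 185.82795699] [[568.9  19.5 121. ]]
[ 0  7  9 15 34] [299.23529412 190.64705882] [[556.1  38.5 121. ]]
[10 18  8  4 11] [310.63636364 195.63636364] [[542.2   7.8 121. ]]
(np.float64(0.04117313808775006), np.float64(567.5414545877992), np.float64(19.269284824976047), np.float64(27.348742009220363))
```

>>> {"op": "send_rows", "data": {
  "plan": "-5 0 -0.8 0 10;0 0 0 0 10"
}}

```text
t: 20.0
eef_pos: [572.7, 116.2, 108.2]
tcp_rot: [-3.14, -0.01, 1.514]
ft_force: [-0.2, -0.1, 0.5]
opening: 0.184
```

>>> {"op": "send_rows", "data": {
  "plan": "-8 0 -0.1 0 10;0 0 0 0 10"
}}

```text
t: 20.2
eef_pos: [572.3, 107.4, 108.4]
tcp_rot: [-3.141, -0.01, 1.514]
ft_force: [-0.3, -0.1, -1.0]
opening: 0.187
```

>>> {"op": "send_rows", "data": {
  "plan": "0 0 0.9 0 10;0 0 0 0 10"
}}

```text
t: 20.4
eef_pos: [572.3, 107.0, 107.5]
tcp_rot: [-3.141, -0.01, 1.514]
ft_force: [0.3, -0.0, 0.3]
opening: 0.185
```

```bash
python3 - <<'E'
from h import *
s=env.state(); print(s["eef_pos"],s["tcp_rot"],s["ft_force"])
q=eyes.read_camera("side"); crop(q,295,145,60,50,"s11.png",12)
p=eyes.read_camera("top"); crop(p,270,160,60,50,"t11.png",12)
E
```

```text
[572.31757061 106.95231576 107.45087925] [-3.14078288 -0.01024911  1.51365405] [ 0.28130393 -0.00947596  0.3421262 ]
```

View pics/s11.png

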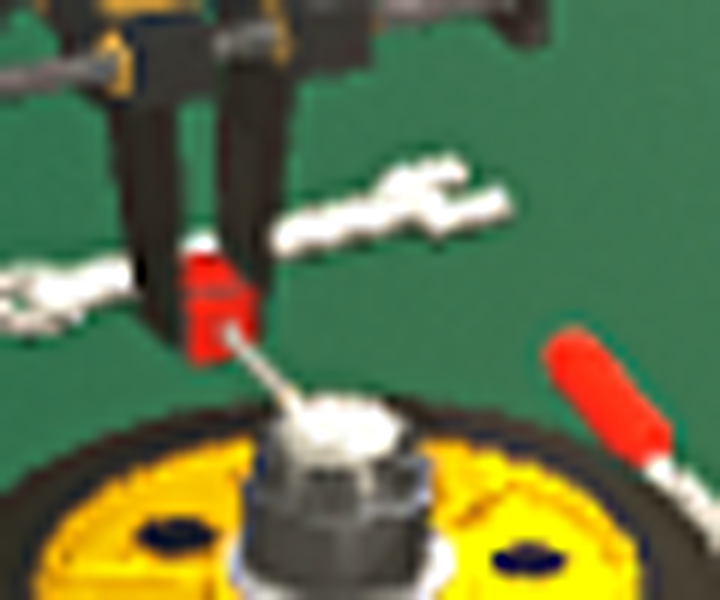

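View pics/t11.png

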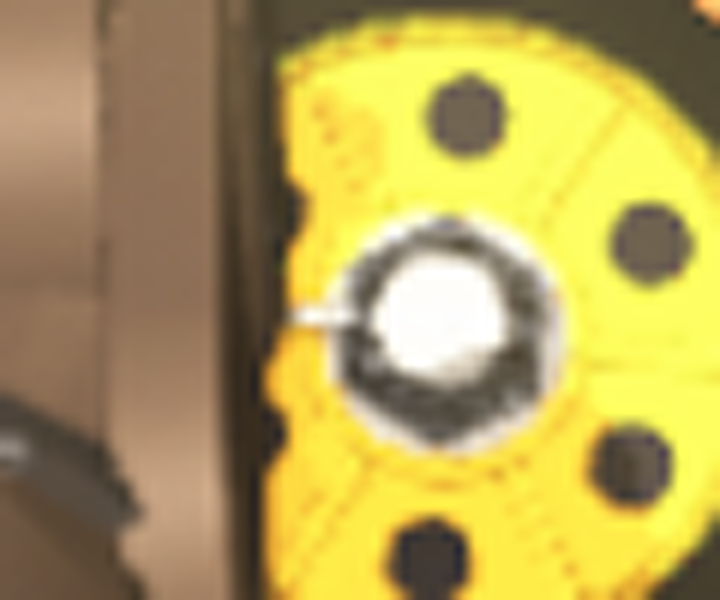

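Pin in the slot at the hole mouth, centred on the axle disc (crop row 315). Pushing in by steps.

>>> {"op": "send_rows", "data": {
  "plan": "-6 0 -0.1 0 10;0 0 0 0 10"
}}

```text
t: 20.7
eef_pos: [572.0, 101.0, 107.5]
tcp_rot: [-3.141, -0.01, 1.514]
ft_force: [0.5, -0.3, -0.7]
opening: 0.189
```

>>> {"op": "send_rows", "data": {
  "plan": "-8 0 -0.1 0 10;0 0 0 0 10"
}}

```text
t: 20.9
eef_pos: [571.5, 92.2, 107.5]
tcp_rot: [-3.141, -0.01, 1.515]
ft_force: [0.4, -0.7, -0.3]
opening: 0.188
```

>>> {"op": "send_rows", "data": {
  "plan": "-10 0 0 0 10;0 0 0 0 10"
}}

```text
t: 21.1
eef_pos: [570.9, 81.2, 107.4]
tcp_rot: [-3.141, -0.01, 1.514]
ft_force: [-0.2, -0.2, 0.1]
opening: 0.189
```

>>> {"op": "send_rows", "data": {
  "plan": "-10 0 0 0 10;0 0 0 0 10"
}}

```text
t: 21.3
eef_pos: [570.2, 70.1, 107.3]
tcp_rot: [-3.141, -0.01, 1.514]
ft_force: [-0.4, -0.6, 0.3]
opening: 0.183
```

```bash
python3 - <<'E'
from h import *
s=env.state(); print(s["eef_pos"],s["tcp_rot"],s["ft_force"])
q=eyes.read_camera("side"); crop(q,295,145,60,50,"s12.png",12)
p=eyes.read_camera("top"); crop(p,270,160,60,50,"t12.png",12)
E
```

```text
[570.22167074  70.13507619 107.34364313] [-3.14087701 -0.01016603  1.51422988] [-0.38454106 -0.62946542  0.31263208]
```

View pics/s12.png

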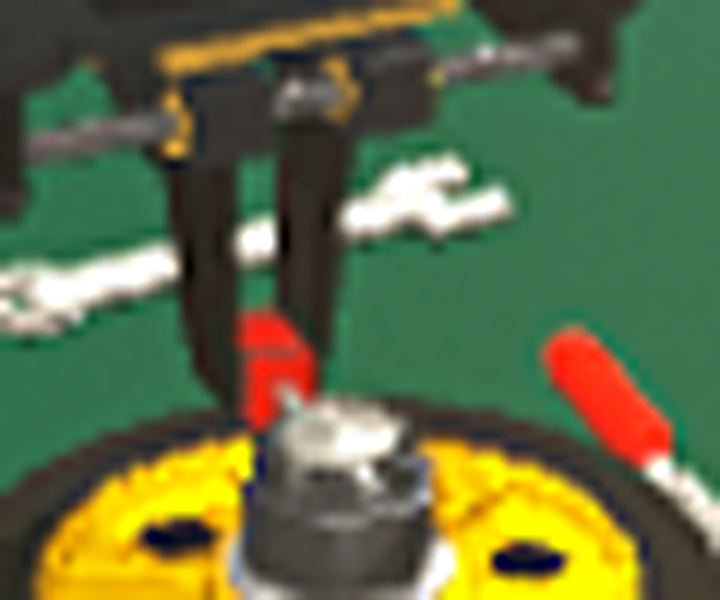

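View pics/t12.png

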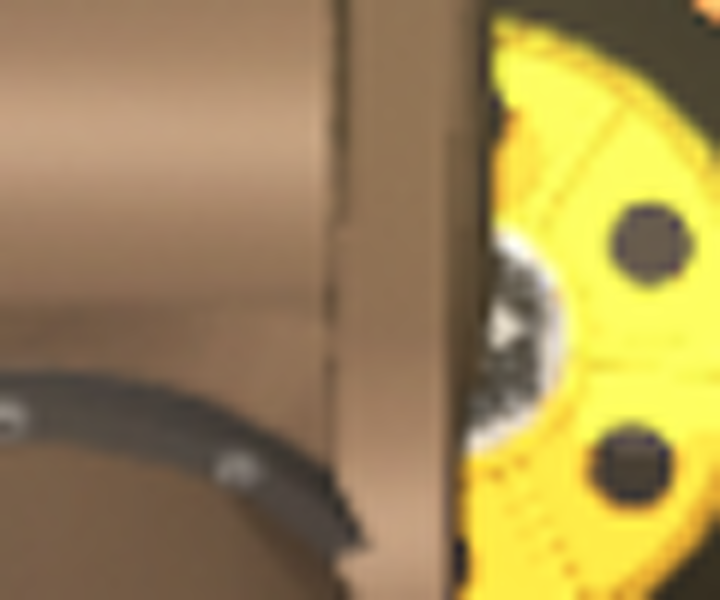

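The pin tip now shows at the slot on the near side (side crop 370,475; top crop 505,325), so it has passed through the axle. About 10 mm remain.

>>> {"op": "send_rows", "data": {
  "plan": "-6 0 0 0 10;0 0 0 0 10"
}}

```text
t: 21.6
eef_pos: [569.9, 64.8, 107.3]
tcp_rot: [-3.141, -0.01, 1.515]
ft_force: [-0.5, 0.2, 0.0]
opening: 0.187
```

>>> {"op": "send_rows", "data": {
  "plan": "-3 0 0 0 10"
}}

```text
t: 21.7
eef_pos: [569.8, 61.8, 107.3]
tcp_rot: [-3.141, -0.01, 1.515]
ft_force: [0.7, -0.2, -0.3]
opening: 0.186
```

>>> {"op": "send_rows", "data": {
  "plan": "-2 0 0 0 10"
}}

```text
t: 21.8
eef_pos: [569.6, 59.7, 107.3]
tcp_rot: [-3.141, -0.01, 1.515]
ft_force: [0.8, 2.9, -0.3]
opening: 0.188
```

Contact beginning, as predicted (y≈59.8). Press a little more.

>>> {"op": "send_rows", "data": {
  "plan": "-1.5 0 0 0 10"
}}

```text
t: 21.9
eef_pos: [569.7, 59.2, 107.4]
tcp_rot: [-3.141, -0.013, 1.514]
ft_force: [0.9, 17.8, 0.7]
opening: 0.187
```

>>> {"op": "send_rows", "data": {
  "plan": "-1.5 0 0 0 10"
}}

```text
t: 22.0
eef_pos: [569.7, 59.3, 107.5]
tcp_rot: [3.141, -0.015, 1.513]
ft_force: [1.5, 14.8, -0.7]
opening: 0.19
```

>>> {"op": "send_rows", "data": {
  "plan": "0 0 0 0 10;0 0 0 0 10;0 0 0 0 25;0 0 0 0 40;0 0 0 0 40;0 0 0 0 40"
}}

```text
t: 22.6
eef_pos: [569.7, 59.4, 107.5]
tcp_rot: [3.141, -0.016, 1.513]
ft_force: [-0.3, -0.2, -0.1]
opening: 0.409
```

```bash
python3 - <<'E'
from h import *
s=env.state(); print(s["eef_pos"],s["tcp_rot"],s["ft_force"],s["opening"]*95)
q=eyes.read_camera("side"); crop(q,295,145,60,50,"s13.png",12)
E
```

```text
[569.71444075  59.41660556 107.54713524] [ 3.14121196 -0.01557868  1.51341313] [-0.3302383  -0.16704647 -0.14820518] 38.87299651725292
```

View pics/s13.png

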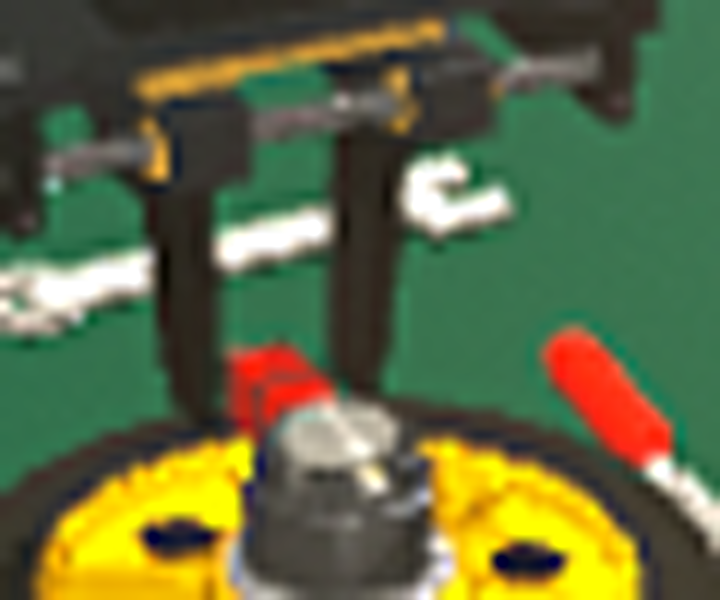

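Pin holds, grip against the nut, fingers clear on both sides. Lifting straight up and moving aside.

>>> {"op": "send_rows", "data": {
  "plan": "0 0 -15 0 45;0 0 -25 0 45;0 0 -30 0 45;0 0 -30 0 45;0 0 0 0 45;35 0 0 0 45;40 0 0 0 45;40 0 0 0 45"
}}

```text
t: 23.45
eef_pos: [576.4, 171.0, 211.8]
tcp_rot: [-3.14, -0.015, 1.506]
ft_force: [1.0, -0.8, 0.3]
opening: 0.477
```

>>> {"op": "send_rows", "data": {
  "plan": "40 -10 0 0 45;40 -10 0 0 45;40 -10 0 0 45;0 0 0 0 45;0 0 0 0 45"
}}

```text
t: 23.95
eef_pos: [551.7, 301.4, 209.5]
tcp_rot: [-3.137, -0.013, 1.51]
ft_force: [-0.7, -1.4, -0.5]
opening: 0.473
```

```bash
python3 - <<'E'
from h import *
from nut import fit
s=env.state(); print(s["t"],s["eef_pos"],s["ft_force"])
q=eyes.read_camera("side"); crop(q,285,150,70,60,"s14.png",10); save(q["image"],"s14f.png")
p=eyes.read_camera("top"); crop(p,270,160,60,50,"t14.png",12); save(p["image"],"t14f.png")
print(fit(p,(567.6,19.3))[0])
u=np.array([np.cos(1.515),np.sin(1.515)]);A=np.array([567.4,19])
for d,z in((23,122),(53,122),(-29,113)): print(d,proj(p,[[*(A+u*d),z]]).round(1),proj(q,[[*(A+u*d),z]]).round(1))
E
```

```text
23.95 [551.66526677 301.37999459 209.53941999] [-0.74369328 -1.41228533 -0.54514712]
(np.float64(0.045057887598815544), np.float64(567.6012715757026), np.float64(19.422249000099043), np.float64(27.306177292948828))
23 [[297.9 186. ]] [[319.6 176.4]]
53 [[286.8 185.5]] [[315.6 172.2]]
-29 [[317.1 187.2]] [[326.9 186.7]]
```

View pics/s14.png

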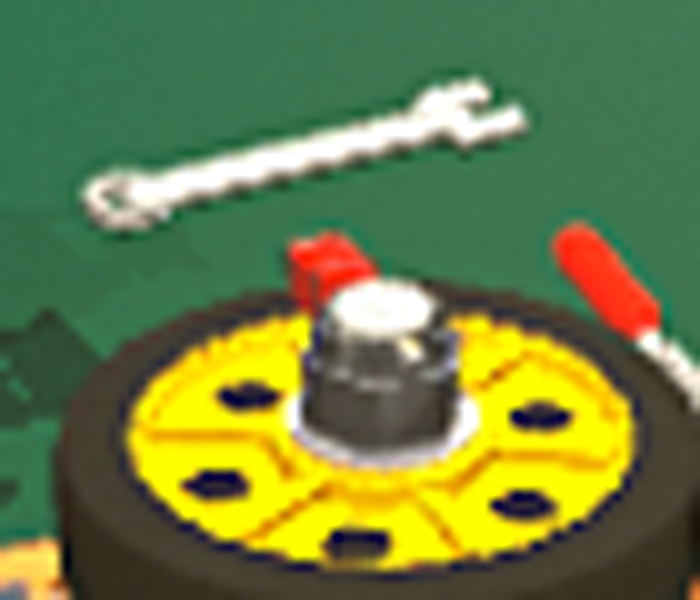

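View pics/t14.png

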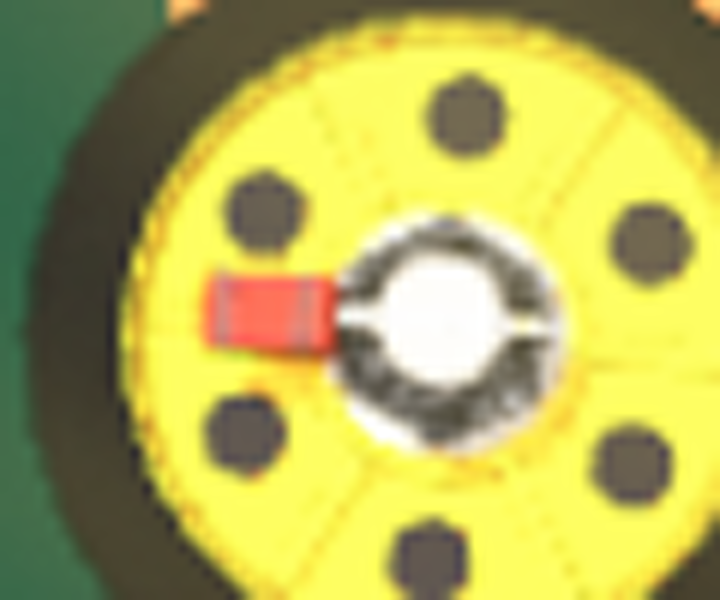

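View pics/t14f.png

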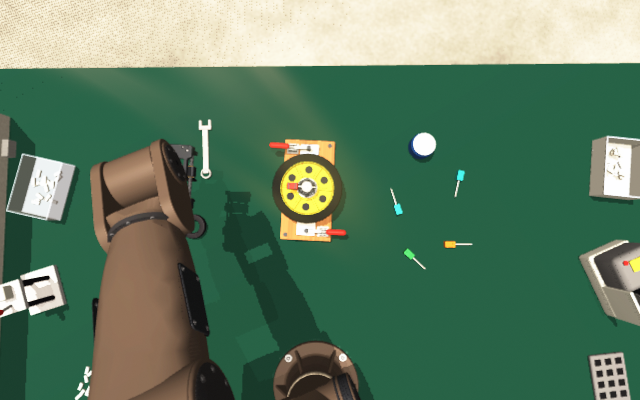

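```bash
python3 -c "
from h import *
print(job_done())"
```

```text
the job is handed in; nothing more can be done
None
```

The nut is tightened to its next slot, the red-gripped pin is pushed home through the slot and hole, and the job is handed in. It took about 24 s of the 54 s allowed.

**Nut:** I turned it about 0.57 rad clockwise with the jaws on its flats. The last overhead fit puts its flats at 27.3°, against 26.8° for the cross hole. That is half a degree off, about as fine as I could measure.

**Pin:** I pushed it in from the +y side until the grip met the nut, with about 15–18 N showing at the wrist. After I let go, the overhead view shows the shank in both opposite slots. The grip's front edge is at pixel column 297.6, where 297.9 was expected for fully home.

**Other things in the scene:** The last pictures show the spanner, tin and look-alike pins where they were. The tape roll was partly hidden by the arm in the last picture, but nothing went near it.

**Checks that disagreed:** The side camera's fit of the nut's hexagon was poor, so I did not use it. The overhead camera placed the axle up to about 2 mm from where the jaws centred on the nut. The tool also drifted by up to about 2° of tilt during moves, and I allowed for this when lining up the pin.

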